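# Find the rattling parts case and hold it over the bolt tray

## Task

One of the three closed grey cases lying in the shallow plywood carrier has a loose ball inside: lift the cases one at a time and rock each end to end, well off level, to find it, laying the quiet ones back down flat in the carrier. Then hold the rattling case out level and still, centred over the small round tray of bolts and well clear above it (its middle 12 to 32 cm above the bench), and finish while still holding it there. Leave the small carton, the oil filter and the tape roll where they are.

Things in the scene. Friction and masses are not known exactly. Their poses are not given: they have to be found in the camera images.
- case_a_center (a point): closed grey case with steel clasps on its short ends, 140 (own x) x 52 (own y) x 46 mm (own z), 0.39 kg with contents, looks just like the other two. Point: its centre, 23 mm above its underside. It lies flat; take it from above across its 52 mm width, at mid-length.
- case_b_center (a point): closed grey case with steel clasps on its short ends, 140 (own x) x 52 (own y) x 46 mm (own z), 0.39 kg with contents, looks just like the other two. Point: its centre, 23 mm above its underside. One case (any of the three) holds a loose 36 mm, 0.19 kg steel ball that rolls 96 mm along own x; the others a tight insert of equal mass.
- case_c_center (a point): closed grey case with steel clasps on its short ends, 140 (own x) x 52 (own y) x 46 mm (own z), 0.39 kg with contents, looks just like the other two. Point: its centre, 23 mm above its underside. Tipped 0.3 rad lengthwise, the ball runs to the low end in 0.5 s and stays there when level again: 0.09 N m about own y, felt at the wrist, sign by side.
- carrier: fixed shallow plywood tray on the bench, 210 (own x) x 380 (own y) x 20 mm, walls and floor 6 mm, so its rim stands 14 mm above its inner floor; origin at the centre of its underside. The three cases lie side by side on its floor, their own x along its own x, about 107 mm apart along its own y (gaps of about 50 mm).
- bolt_tray: small round pressed-metal tray with bolts in it, 69 mm across, 22 mm high, fixed to the bench; origin at the centre of its underside
- carton_small: bystander: small cardboard carton 51 x 62 x 52 mm; origin at the centre of its underside
- oil_filter: bystander: upright black oil filter, 68 mm across, 90 mm high; origin at the centre of its underside
- tape_roll: bystander: roll of black tape lying flat, 68 mm across, 19 mm high; origin at the centre of its underside
Not all that is in view belongs to the job. Leave any pink look-alike of the part that bears case_a_center alone. Leave any red look-alike of the part that bears case_c_center alone.

How it is judged:
On the way:
1. the case with the loose ball has been lifted clear in the fingers (its middle over 6 cm above the bench) and rocked at least 0.17 rad (10 degrees) lengthwise (((distance between ball_c0 and case_a_center below 0.06 m and height (world z) of case_a_center above 0.06 m and contact force between case_a and the fingers above 0.5 N and (angle between case_a_center's own x axis and vertical below 1.4008 rad or angle between case_a_center's own x axis and vertical above 1.7408 rad)) or (distance between ball_c0 and case_b_center below 0.06 m and height (world z) of case_b_center above 0.06 m and contact force between case_b and the fingers above 0.5 N and (angle between case_b_center's own x axis and vertical below 1.4008 rad or angle between case_b_center's own x axis and vertical above 1.7408 rad)) or (distance between ball_c0 and case_c_center below 0.06 m and height (world z) of case_c_center above 0.06 m and contact force between case_c and the fingers above 0.5 N and (angle between case_c_center's own x axis and vertical below 1.4008 rad or angle between case_c_center's own x axis and vertical above 1.7408 rad)))), for 0.1 s.
At the end, for the whole second after the job is handed in: The case with the ball is held by the fingers alone, its middle 0.12 to 0.32 m above the bench and within 4 cm of the tray's centre seen from above, level within 0.2 rad, under 0.03 m/s; the other two lie flat, let go and at rest in the carrier, inside its rim (((distance between ball_c0 and case_a_center below 0.06 m and height (world z) of case_a_center between 0.12 and 0.32 m and angle between case_a_center's own z axis and vertical below 0.2 rad and horizontal distance between case_a_center and bolt_tray below 0.04 m and linear speed of case_a below 0.03 m/s and contact force between case_a and the fingers above 1 N and contact force between case_a and bolt_tray below 0.1 N) or (not (distance between ball_c0 and case_a_center below 0.06 m) and (x of case_a_center in the frame of carrier between -0.06 and 0.06 m and y of case_a_center in the frame of carrier between -0.175 and 0.175 m and height (world z) of case_a_center below 0.035 m and angle between case_a_center's own z axis and vertical below 0.1 rad and linear speed of case_a below 0.03 m/s and contact force between case_a and the fingers below 0.1 N))) and ((distance between ball_c0 and case_b_center below 0.06 m and height (world z) of case_b_center between 0.12 and 0.32 m and angle between case_b_center's own z axis and vertical below 0.2 rad and horizontal distance between case_b_center and bolt_tray below 0.04 m and linear speed of case_b below 0.03 m/s and contact force between case_b and the fingers above 1 N and contact force between case_b and bolt_tray below 0.1 N) or (not (distance between ball_c0 and case_b_center below 0.06 m) and (x of case_b_center in the frame of carrier between -0.06 and 0.06 m and y of case_b_center in the frame of carrier between -0.175 and 0.175 m and height (world z) of case_b_center below 0.035 m and angle between case_b_center's own z axis and vertical below 0.1 rad and linear speed of case_b below 0.03 m/s and contact force between case_b and the fingers below 0.1 N))) and ((distance between ball_c0 and case_c_center below 0.06 m and height (world z) of case_c_center between 0.12 and 0.32 m and angle between case_c_center's own z axis and vertical below 0.2 rad and horizontal distance between case_c_center and bolt_tray below 0.04 m and linear speed of case_c below 0.03 m/s and contact force between case_c and the fingers above 1 N and contact force between case_c and bolt_tray below 0.1 N) or (not (distance between ball_c0 and case_c_center below 0.06 m) and (x of case_c_center in the frame of carrier between -0.06 and 0.06 m and y of case_c_center in the frame of carrier between -0.175 and 0.175 m and height (world z) of case_c_center below 0.035 m and angle between case_c_center's own z axis and vertical below 0.1 rad and linear speed of case_c below 0.03 m/s and contact force between case_c and the fingers below 0.1 N)))); the arm keeps its last pose, push and grip.
It fails at once if the carton small is moved by over 3 cm (distance of carton_small from where it was at the start of the episode above 0.03 m).
It fails at once if the oil filter is moved by over 3 cm (distance of oil_filter from where it was at the start of the episode above 0.03 m).
It fails at once if the tape roll is moved by over 3 cm (distance of tape_roll from where it was at the start of the episode above 0.03 m).
It also fails if it takes over 72 s, if anything falls off the work surface, if the arm or the gripper's body presses on something with over 40 N, if the wrist force passes 120 N, or if a joint passes its speed limit or range.

## Robot

A 7-joint arm with a two-finger parallel gripper is mounted at the origin on a cart in front of the work surface, level with it; the furniture and walls round the work are solid. World frame = base frame: x ahead of the robot, y to its left, z up, the work surface at z = 0. Lengths are in m, angles in rad, forces in N, time in s.
With the tool pointing down it reaches from about 0.4 to 0.85 m from the base axis. Payload 6.9 kg.
Tool frame: the origin (TCP) lies midway between the tips of the shut fingers; the grasp point (between the pads) lies behind it (ctrl.pinch_z is the z of the grasp point in the tool frame, in m); z points along the fingers, y is the direction in which the jaws open and shut (so a half turn about z gives the same grasp; the last joint's range is limited). The gripper opens to 85 mm and grips with 20 to 120 N. Pads are 22 mm wide; open, the fingers measure 114 mm over their backs; the gripper's body (76 mm by 85 mm) begins 54 mm behind the grasp point. The pads swing forward as they close: fully open they stand 13 mm farther back than shut.
Start: joints at [-1.169, 0.507, -0.238, 1.5, 0.126, 1.149, -0.155], TCP at [0.182, 0.598, 0.231] pointing down, gripper open.
Joint ranges: [-3.08, 3.08], [-0.24, 2.05], [-1.43, 1.35], [0, 2.5], [-1.52, 4.66], [0.17, 1.96], [-2.89, 2.89]. Speed limits (rad/s): [2.39, 2.39, 3.14, 3.14, 3.14, 3.14, 3.14].

## Interface

Orientations are given as a unit quaternion [w, x, y, z].
In Python, from station import ctrl, get_state, vision, ticket, models gives the robot as it stands. Calls block until the motion is done:
- ctrl.movep(position, orientation): joint-space move of the TCP to a pose.
- ctrl.movel(position, frame=None, max_speed=0.15): straight line of the TCP; frame=None keeps the orientation; max_speed is the mean speed in m/s.
- ctrl.set_joints(angles): joint-space move.
- ctrl.ungrasp() and ctrl.close_gripper(force=None): open the fingers fully, or close them until they stop; force is the grip in N (None keeps the last).
- ctrl.pause(seconds).
- ctrl.ik(position, orientation): joint angles nearest the present ones, or None.
- get_state(): the state.
- vision.grab_frame(name): name is "scene" or "top" or "wrist"; returns (picture, depth): 384x512x3 uint8, blue, green, red; 384x512 float32, m along the optical axis (not along the pixel's ray), 0 where there is no reading.
- vision.camera_info(name): a dict with "mtx" (3x3 intrinsics, pixels), "R" (3x3) and "t" (3): a world point X has camera coordinates R X + t; the wrist camera has in their place "hand_eye" (4x4, takes a point from camera to tool coordinates, whose origin is the TCP and whose axes are the flange's). Camera axes: x right, y down, z forward; pixel columns grow to the right and rows downward; lengths in m; the calibration is good to about 2 mm. A picture is of the moment at which its call begins: read the wrist's pose just before it. camera_info takes no time and is no camera call.
A pose or a line that the arm cannot do raises ctrl.Unreachable and nothing moves.
- ticket.close_job(): hands the job in, once; it reports no verdict.
Trained networks look in the newest picture that a camera, given by its name, has taken for a name from the list of things; names that differ only in an ending like _2 or _b are one class to them, and where a whole thing is asked for, a point or a joint stands for the part that bears it (a point fixed in the world has none). Each returns a list of dicts, best first, with "p" (0 to 1); they miss things now and then, are a little off and sometimes report something else, mostly with a low value. They report only what shows in the picture. A call takes as long as a camera call. They do not tell look-alikes from the thing itself.
- models.recognise(camera, target): "point" ([column, row] in pixels, amid what is visible of it).
- models.masks_of(camera, target): "mask" (384x512 bool, what is visible of it) and "point" ([column, row] in pixels, amid what is visible of it).
The state is a dict: "time": time; "qpos": joint angles; "qd": joint speeds; "tau": joint torques, N m; "tcp_pos": TCP position; "eef_rot": TCP orientation; "contact_force": force on the tool from outside, world axes, zero at the start; "wrist_torque": the same for the moment, N m; "width": finger opening in m.
Only numpy, scipy, OpenCV 4.12 (cv2) and the standard library are available. Lean on these libraries where they do the work, as an engineer would, in place of code of your own. Each camera call takes 0.05 s, during which the arm holds its last target. There are 200 camera calls.

## Working session

There is one attempt and no reset: what is moved stays moved. The work goes in short steps, each a Python script; the robot and the scene stay as the last script left them, time stands still between calls to the robot, and variables do not carry over. Pictures are saved under pics/ and viewed, about 8 in all and at most 12, crops included, and the job is handed in when it is done.

```bash
mkdir -p pics; ls
cat > h.py <<'E'
import numpy as np, cv2
from station import ctrl, get_state, vision, ticket, models
def grab(n):
    s=get_state(); im,d=vision.grab_frame(n); return s,im,d
def world(n,d,mask):
    c=vision.camera_info(n); K=np.array(c["mtx"]); v,u=np.nonzero(mask&(d>0)); z=d[v,u]
    P=np.stack([(u-K[0,2])/K[0,0]*z,(v-K[1,2])/K[1,1]*z,z],1)
    return (P-np.array(c["t"]))@np.array(c["R"])
E
python3 - <<'E'
from h import *
s=get_state(); print(s); print(ctrl.pinch_z)
for n in ["top","scene"]:
    _,im,d=grab(n); cv2.imwrite(f"pics/{n}0.png",im)
    for t in ["case_a_center","carrier","bolt_tray","carton_small","oil_filter","tape_roll"]:
        for m in models.masks_of(n,t):
            if m["p"]<.2: continue
            P=world(n,d,m["mask"])
            if len(P)<10: continue
            zt=np.percentile(P[:,2],90); T=P[abs(P[:,2]-zt)<.006]
            r=cv2.minAreaRect((T[:,:2]*1000).astype(np.float32))
            print(n,t,round(m["p"],2),np.round(m["point"]),len(P),"ztop %.3f"%zt,"med",np.round(np.median(T,0),3),"rect",np.round(r[0]),np.round(r[1]),round(r[2],1), im[m["mask"]].mean(0).round())
E
```

```text
pics
{'time': 0.0, 'qpos': array([-1.16948495,  0.50836935, -0.2375153 ,  1.50110833,  0.12570195,
        1.14890174, -0.154769  ]), 'qd': array([-0.0007804 ,  0.0005541 ,  0.00101593,  0.00129856,  0.00064241,
       -0.00039979, -0.00052011]), 'tau': array([ 6.99442262e-05, -6.20581698e+01, -2.18665458e+00, -2.49652451e+01,
        1.28078012e-02,  1.17209592e-02,  1.38635087e-05]), 'tcp_pos': array([0.18213439, 0.5973591 , 0.23041823]), 'eef_rot': array([-1.15376566e-04,  1.47348151e-01,  9.89084281e-01, -8.91361948e-04]), 'contact_force': array([-0.19548936,  0.03605855, -0.46759793]), 'wrist_torque': array([-0.02381933, -0.00507494, -0.0321964 ]), 'width': 0.08542043460147897}
-0.0187
top case_a_center 0.64 [241. 184.] 498 ztop 0.056 med [ 0.519 -0.029  0.054] rect [520. -29.] [ 50. 138.] 79.8 [140. 141. 135.]
top case_a_center 0.63 [184. 214.] 503 ztop 0.050 med [0.407 0.196 0.048] rect [407. 195.] [139.  51.] 51.9 [161. 138. 179.]
top case_a_center 0.42 [147. 243.] 111 ztop 0.021 med [0.308 0.354 0.019] rect [316. 354.] [62. 61.] 43.7 [43. 53. 58.]
top carrier 0.93 [269. 194.
[... 634 characters left out ...]
op 0.048 med [0.403 0.201 0.047] rect [407. 200.] [139.  58.] 50.6 [118.  96. 164.]
scene carrier 0.76 [252. 207.] 1473 ztop 0.020 med [ 0.425 -0.047  0.019] rect [ 495. -123.] [388. 218.] 79.2 [103. 143. 165.]
scene bolt_tray 0.82 [139. 227.] 287 ztop 0.021 med [0.56  0.34  0.019] rect [569. 337.] [65. 75.] 65.8 [120. 121. 121.]
scene bolt_tray 0.28 [261. 192.] 567 ztop 0.054 med [ 0.497 -0.123  0.053] rect [ 502. -125.] [ 54. 145.] 79.5 [107. 109. 106.]
scene carton_small 0.3 [139. 224.] 258 ztop 0.022 med [0.559 0.341 0.019] rect [569. 337.] [64. 74.] 67.4 [118. 119. 119.]
scene tape_roll 0.56 [167. 269.] 266 ztop 0.021 med [0.313 0.364 0.019] rect [313. 364.] [65. 68.] 51.2 [34. 43. 50.]
```

Run:
```python
import cv2
a=cv2.imread("pics/top0.png")[120:280,110:390]
cv2.imwrite("pics/top0c.png",cv2.resize(a,None,fx=2.8,fy=2.8,interpolation=cv2.INTER_CUBIC))
from h import *
# fit case tops in carrier from depth
_,im,d=grab("top"); P=world("top",d,np.ones(d.shape,bool))
# carrier frame from fit: centre (496,-129), long side dir
th=np.deg2rad(80.1)
for t in (80.1,):
    c=np.array([.496,-.127]); 
    ex=np.array([np.cos(np.deg2rad(t-90)),np.sin(np.deg2rad(t-90))]); ey=np.array([-ex[1],ex[0]])
    L=np.c_[(P[:,:2]-c)@ex,(P[:,:2]-c)@ey,P[:,2]]
    S=P[(abs(L[:,0])<.12)&(abs(L[:,1])<.2)&(P[:,2]>.04)]
    LS=(S[:,:2]-c)@ey
    for k in (-.107,0,.107):
        T=S[abs(LS-k)<.05]
        r=cv2.minAreaRect((T[:,:2]*1000).astype(np.float32)); print(k,len(T),T[:,2].mean(),r, )
```

```text
-0.107 468 0.05181338021339419 ((476.4726257324219, -232.7711639404297), (52.40093994140625, 144.65223693847656), 80.65425109863281)
0 460 0.05138465551882985 ((502.87091064453125, -129.69508361816406), (51.74125289916992, 143.6085662841797), 80.2374038696289)
0.107 463 0.05149829986528062 ((518.6272583007812, -28.81737518310547), (52.44466781616211, 142.80303955078125), 80.11866760253906)
```

View pics/top0c.png

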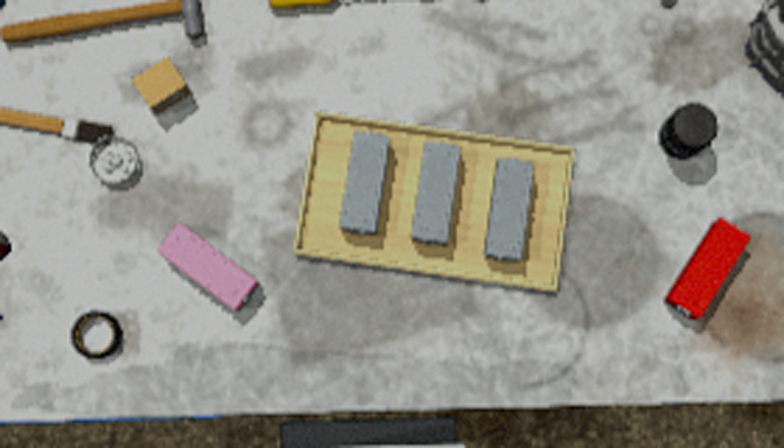

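View pics/scene0.png

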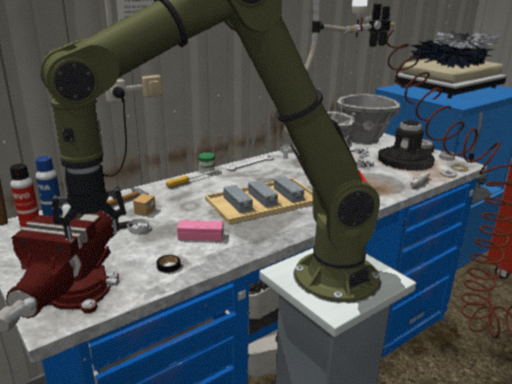

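The three grey cases lie in the carrier at crop pixels (365,183), (437,193) and (510,208). They match the description, and this enlarged crop confirms it. The pink case (208,265) and the red case (708,268) lie outside the carrier and are look-alikes, so I'll leave them alone. The bolt tray is at (116,162). I'll start with the left case.

```bash
cat >> h.py <<'E'
from scipy.spatial.transform import Rotation as Ro
CASES=[np.array([.5186,-.0288]),np.array([.5025,-.1295]),np.array([.4765,-.2328])]
TRAY=np.array([.568,.336]); YAW=np.deg2rad(-9.8)
def rot(yaw=YAW,flip=0,tilt=0):
    x=np.array([np.cos(yaw),np.sin(yaw),0])*(-1 if flip else 1); z=np.array([0,0,-1.]); y=np.cross(z,x)
    return Ro.from_matrix(np.c_[x,y,z])*Ro.from_euler("y",tilt)
def q(R): return np.roll(R.as_quat(),1)
def tcp(p,R): return np.asarray(p)-R.apply([0,0,ctrl.pinch_z])   # p = grasp point
def rep(l):
    s=get_state(); print(l,"t%.2f"%s["time"],"tcp",s["tcp_pos"].round(4),"F",s["contact_force"].round(2),"w%.4f"%s["width"]); return s
def wy(R,n=4):
    v=[]
    for _ in range(n):
        ctrl.pause(.05); v.append(R.inv().apply(get_state()["wrist_torque"]))
    return np.mean(v,0).round(3)
def pick(c,flip,zg=.032):
    R=rot(flip=flip)
    ctrl.movep(tcp([*c,.13],R),q(R)); ctrl.movel(tcp([*c,zg],R),max_speed=.12); rep("down")
    ctrl.close_gripper(80); rep("closed")
    ctrl.movel(tcp([*c,.17],R),max_speed=.15); rep("lifted")
def rock(c,flip):
    R0=rot(flip=flip); print("lvl0",wy(R0)); o=[]
    for a in (.33,-.33):
        R=rot(flip=flip,tilt=a); ctrl.movep(tcp([*c,.17],R),q(R)); ctrl.pause(.6)
        ctrl.movep(tcp([*c,.17],R0),q(R0)); ctrl.pause(.2); o.append(wy(R0)); print("after",a,o[-1])
    rep("rocked"); print("diff",o[0]-o[1])
def place(c,flip,zg=.032):
    R=rot(flip=flip); ctrl.movel(tcp([*c,zg+.001],R),max_speed=.1); rep("placed")
    ctrl.ungrasp(); ctrl.movel(tcp([*c,.13],R),max_speed=.15); rep("up")
E
python3 - <<'E'
from h import *
for f in (0,1):
    for c in CASES+[TRAY]:
        for a in (0,.33,-.33):
            R=rot(flip=f,tilt=a); j=ctrl.ik(tcp([*c,.17],R),q(R)); print(f,c,a,None if j is None else np.round(j,2))
    R=rot(flip=f); print([np.round(ctrl.ik(tcp([*c,.032],R),q(R)),2) for c in CASES])
E
```

```text
0 [ 0.5186 -0.0288] 0 [-0.42  0.5   0.64  1.9  -0.38  0.87 -1.32]
0 [ 0.5186 -0.0288] 0.33 [-0.66  0.43  0.88  2.18 -0.79  0.45 -0.94]
0 [ 0.5186 -0.0288] -0.33 [-0.32  0.67  0.62  1.63 -0.36  1.31 -1.33]
0 [ 0.5025 -0.1295] 0 [-0.32  0.55  0.82  1.9  -0.5   0.91 -1.  ]
0 [ 0.5025 -0.1295] 0.33 [-0.05  0.33  0.34  2.18 -0.41  0.35 -1.11]
0 [ 0.5025 -0.1295] -0.33 [-0.2   0.69  0.7   1.63 -0.35  1.3  -1.14]
0 [ 0.4765 -0.2328] 0 [-0.27  0.74  1.2   1.87 -0.78  1.1  -0.5 ]
0 [ 0.4765 -0.2328] 0.33 [-0.07  0.42  0.75  2.15 -0.9   0.54 -0.39]
0 [ 0.4765 -0.2328] -0.33 [-0.11  0.77  0.88  1.61 -0.41  1.33 -0.88]
0 [0.568 0.336] 0 [-0.87  0.68  0.54  1.52 -0.38  1.05 -1.98]
0 [0.568 0.336] 0.33 [-1.1   0.61  0.65  1.76 -0.22  0.63 -2.16]
0 [0.568 0.336] -0.33 [-0.72  0.83  0.53  1.25 -0.52  1.48 -1.88]
[array([-0.23,  0.66,  0.37,  2.03, -0.46,  0.53, -1.28]), array([-0.  ,  0.66,  0.32,  2.03, -0.4 ,  0.51, -1.13]), array([ 0.17,  0.67,  0.37,  2.  , -0.45,  0.54, -0.89])]
1 [ 0.5186 -0.0288] 0 [-0.03  0.43  0.05  1.89 -0.03  0.82  1.44]
1 [ 0.5186 -0.0288] 0.33 [ 0.06  0.59 -0.04  1.62 -
[... 165 characters left out ...]
-0.1295] 0.33 [ 0.11  0.6   0.15  1.62 -0.06  1.25  1.67]
1 [ 0.5025 -0.1295] -0.33 [ 0.18  0.31  0.04  2.18 -0.09  0.33  1.7 ]
1 [ 0.4765 -0.2328] 0 [ 0.14  0.47  0.39  1.87 -0.23  0.85  2.05]
1 [ 0.4765 -0.2328] 0.33 [ 0.23  0.62  0.23  1.6  -0.05  1.25  1.86]
1 [ 0.4765 -0.2328] -0.33 [ 0.43  0.33  0.06  2.14 -0.32  0.37  2.16]
1 [0.568 0.336] 0 [-0.45  0.63 -0.22  1.51  0.15  1.02  0.7 ]
1 [0.568 0.336] 0.33 [-0.33  0.78 -0.29  1.25 -0.02  1.38  0.84]
1 [0.568 0.336] -0.33 [-0.66  0.53 -0.06  1.76  0.46  0.69  0.36]
[array([ 0.09,  0.63, -0.12,  2.03,  0.15,  0.49,  1.25]), array([ 0.22,  0.63, -0.03,  2.03,  0.04,  0.48,  1.57]), array([ 0.43,  0.64, -0.03,  2.  ,  0.04,  0.5 ,  1.77])]
```

Flip 1 gives the more comfortable joint angles.

Run:
```python
from h import *
pick(CASES[0],1)
if get_state()["width"]>.045: rock(CASES[0],1)
_,im,_=grab("scene"); cv2.imwrite("pics/s1.png",im[80:280,120:400])
```

```text
down t4.28 tcp [ 0.519  -0.0288  0.0138] F [ 0.19  0.64 -0.68] w0.0854
closed t4.69 tcp [ 0.5192 -0.0284  0.0143] F [-0.74  0.9   6.06] w0.0507
lifted t5.76 tcp [ 0.5179 -0.0288  0.1504] F [-0.27  0.29 -4.81] w0.0516
lvl0 [ 0.039 -0.012  0.006]
after 0.33 [ 0.02   0.024 -0.   ]
after -0.33 [0.021 0.004 0.013]
rocked t10.03 tcp [ 0.5183 -0.0285  0.1515] F [ 0.18 -0.22 -3.85] w0.0514
diff [-0.001  0.02  -0.013]
```

The left case is lifted (about 3.9 N) and quiet: the moment differs by 0.02 N m, where a ball would give about 0.18. I'll lay it back and test the middle one.

Run:
```python
from h import *
place(CASES[0],1)
pick(CASES[1],1)
if get_state()["width"]>.045: rock(CASES[1],1)
_,im,_=grab("scene"); cv2.imwrite("pics/s2.png",cv2.resize(im[80:280,120:400],None,fx=2.5,fy=2.5))
```

```text
placed t11.59 tcp [ 0.5191 -0.0288  0.0146] F [ 0.3  -0.18 -4.37] w0.0513
up t12.83 tcp [ 0.5181 -0.0288  0.1108] F [ 0.34 -0.02 -0.45] w0.0855
down t14.29 tcp [ 0.5029 -0.1293  0.0138] F [ 0.65 -0.54 -0.2 ] w0.0856
closed t14.71 tcp [ 0.5031 -0.1293  0.0143] F [-0.9   0.57  6.35] w0.0510
lifted t15.78 tcp [ 0.5018 -0.1294  0.1504] F [ 0.3  -0.66 -2.35] w0.0510
lvl0 [0.004 0.02  0.022]
after 0.33 [-0.009  0.056 -0.02 ]
after -0.33 [ 0.021 -0.094 -0.004]
rocked t20.04 tcp [ 0.5022 -0.1295  0.1515] F [-0.31  0.41 -4.17] w0.0511
diff [-0.03   0.15  -0.016]
```

View pics/s2.png

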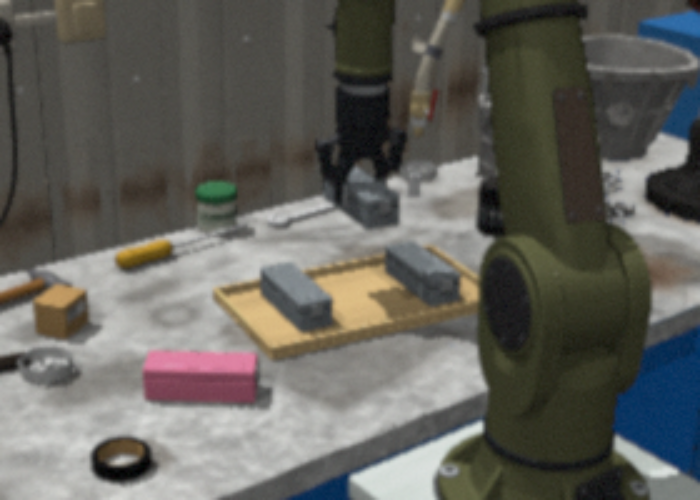

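The view shows the middle case held level, with the left case (295,297) and the right case (420,270) flat in the carrier. The 0.15 N m difference, with its sign set by side, points to the ball. I'll repeat the rock once to confirm, then carry the case to the tray.

Run:
```python
from h import *
R0=rot(flip=1)
rock(CASES[1],1)
R=rot(flip=1); c=CASES[1]
ctrl.movel(tcp([*c,.23],R),max_speed=.15)
ctrl.movep(tcp([*TRAY,.23],R),q(R)); ctrl.pause(.5); rep("over tray")
for n in ("top","scene"):
    _,im,d=grab(n); cv2.imwrite(f"pics/{n}3.png",cv2.resize(im[100:290,100:380],None,fx=2.5,fy=2.5))
    P=world(n,d,np.ones(d.shape,bool))
    for t in ["case_a_center","bolt_tray","carton_small","oil_filter","tape_roll"]:
        for m in models.masks_of(n,t):
            if m["p"]<.3: continue
            P=world(n,d,m["mask"])
            if len(P)<10: continue
            zt=np.percentile(P[:,2],90); T=P[abs(P[:,2]-zt)<.006]
            r=cv2.minAreaRect((T[:,:2]*1000).astype(np.float32))
            print(n,t,round(m["p"],2),np.round(m["point"]),"ztop %.3f"%zt,"rect",np.round(r[0]),np.round(r[1]),round(r[2],1))
```

```text
lvl0 [ 0.001 -0.081  0.016]
after 0.33 [-0.008  0.076 -0.012]
after -0.33 [-0.01  -0.097 -0.019]
rocked t24.36 tcp [ 0.5022 -0.1295  0.1515] F [ 0.32  0.14 -3.75] w0.0508
diff [0.002 0.173 0.007]
over tray t27.12 tcp [0.5681 0.3359 0.2113] F [ 0.34 -0.58 -3.84] w0.0514
top case_a_center 0.94 [184. 213.] ztop 0.050 rect [407. 194.] [139.  48.] 50.6
top case_a_center 0.63 [242. 189.] ztop 0.056 rect [519. -31.] [ 51. 134.] 79.4
top bolt_tray 0.39 [153. 174.] ztop 0.019 rect [582. 312.] [51. 10.] 37.5
top carton_small 0.5 [170. 151.] ztop 0.055 rect [672. 262.] [51. 61.] 33.0
top carton_small 0.44 [242. 185.] ztop 0.056 rect [519. -32.] [ 50. 137.] 80.1
top oil_filter 0.7 [355. 166.] ztop 0.092 rect [ 580. -488.] [63. 59.] 25.5
scene case_a_center 0.75 [239. 197.] ztop 0.055 rect [517. -23.] [ 52. 143.] 80.2
scene case_a_center 0.58 [200. 230.] ztop 0.048 rect [407. 201.] [142.  62.] 54.5
scene bolt_tray 0.53 [137. 225.] ztop 0.022 rect [567. 337.] [62. 76.] 61.4
scene carton_small 0.88 [145. 203.] ztop 0.054 rect [669. 268.] [54. 69.] 32.7
scene tape_roll 0.84 [169. 265.] ztop 0.021 rect [315. 362.] [65. 65.] 58.7
```

View pics/top3.png

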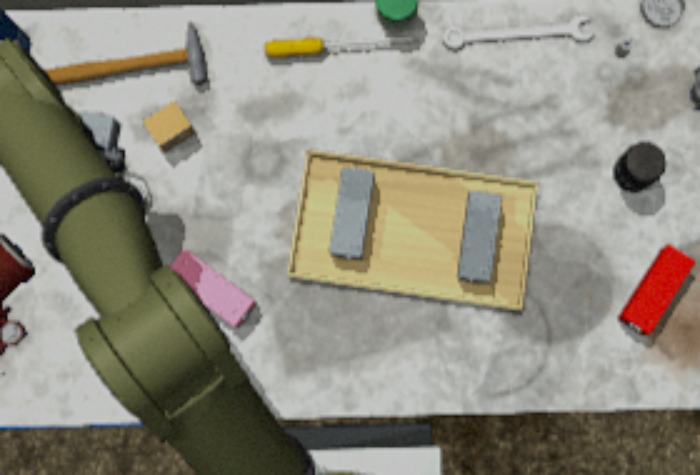

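View pics/scene3.png

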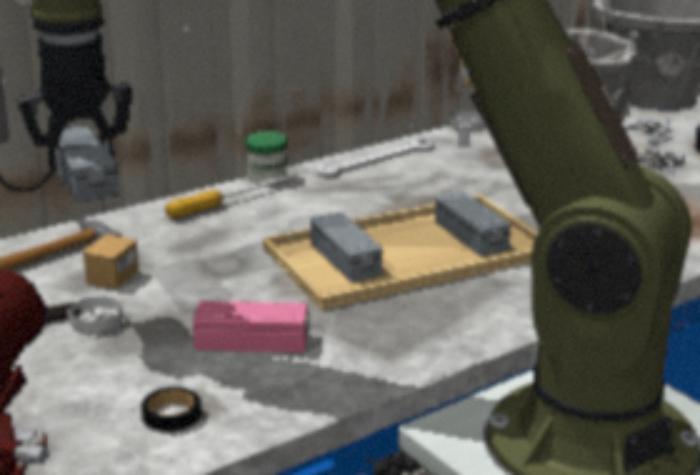

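The case hangs in the fingers above the tray (scene crop (88,165); tray (98,315)), and the two quiet cases lie flat in the carrier. One last check that it is level and centred, from depth.

Run:
```python
from h import *
_,im,d=grab("scene"); m=np.zeros(d.shape,bool); m[140:185,115:155]=1
P=world("scene",d,m); x=np.array([np.cos(YAW),np.sin(YAW)]); 
L=np.c_[(P[:,:2]-TRAY)@x,(P[:,:2]-TRAY)@np.array([-x[1],x[0]]),P[:,2]]
S=L[(abs(L[:,0])<.1)&(abs(L[:,1])<.04)&(L[:,2]>.17)&(L[:,2]<.265)]
for a in np.arange(-.1,.1,.02):
    T=S[(S[:,0]>=a)&(S[:,0]<a+.02)]
    if len(T)>3: print("x %.2f n%d z %.3f..%.3f y %.3f..%.3f"%(a,len(T),T[:,2].min(),T[:,2].max(),T[:,1].min(),T[:,1].max()))
print(S[:,0].min(),S[:,0].max()); s=rep("now"); print(abs(s["qd"]).max(), s["eef_rot"])
```

```text
x -0.08 n265 z 0.204..0.252 y -0.025..0.028
x -0.06 n65 z 0.209..0.253 y -0.021..0.028
x -0.04 n59 z 0.211..0.253 y -0.024..0.028
x -0.02 n149 z 0.205..0.264 y -0.040..0.040
x 0.00 n46 z 0.210..0.265 y -0.027..0.040
x 0.02 n35 z 0.248..0.254 y -0.022..0.018
x 0.04 n19 z 0.248..0.252 y -0.022..0.010
x 0.06 n8 z 0.249..0.251 y -0.021..0.001
-0.07926423710921295 0.07047422206776541
now t27.77 tcp [0.568  0.336  0.2113] F [ 0.68  0.48 -3.81] w0.0513
0.001809059430067162 [-3.75406938e-06  8.54205431e-02  9.96344986e-01  1.16605904e-06]
```

The case is level (its top is at z ≈ 0.25 along the whole length), centred and still.

```bash
python3 -c "
from h import *
print(ticket.close_job())"
```

```text
the job is handed in; nothing more can be done
None
```

The ball is in the middle case, and I handed the job in at about 28 s with that case held level over the bolt tray.

- **Finding it:** Rocked ±0.33 rad, the left case was quiet: the wrist moment about its own y differed by only 0.02 N m between sides. I laid it back flat in the carrier. The middle case gave 0.15 N m, then 0.17 N m on a repeat, with the sign following the side; about 0.18 N m was expected. I did not lift the right case, since the ball was already found.
- **Final hold:** The case's middle is about 0.23 m above the bench. Depth readings show its top at about 0.25 m along the whole length, so it is level. It is centred over the tray to within about 1 cm and not moving. The wrist carries 3.8 N, which matches a 0.39 kg case.
- **Everything else:** The two quiet cases lie flat in the carrier. The carton, oil filter and tape roll measure within a few mm of where they started. The tray was partly hidden from the top camera at the end, so its last position came from the scene camera; the two cameras had agreed on it at the start.
- **Checks:** None failed. The networks twice labelled a grey case as something else, once as a bolt tray and once as a carton. I discarded both after comparing them with the picture.

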